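Free and hold back the tensioner arm of a paper-roll feed stand

TASK

The paper-roll stand's sprung blue arm is locked by a yellow transport plug: turn the plug counter-clockwise (seen from above) to its stop, lift it out and stand it fully home and upright in the round black holder, letting go of it. Then push the arm by its red handle away from the roll, past the click of the orange pawl and on nearly to its end stop, and finish while still holding it pressed back there, so that your push and not the pawl keeps the spring compressed for a colleague to change the roll. Do not shift the olive pot or the bell.

Things in the scene. Friction and masses are not known exactly. Their poses are not given: they have to be found in the camera images.
- stand: Grey paper-roll stand, fixed; base plate 205 (x) x 240 (y) x 12 mm. Origin: about the middle of its underside; x to its back, y to its left. In its frame: white paper roll (64 mm across, top 72 mm high) at x -61, y +48 mm; pawl guide (26 x 34 mm, 69 mm high) at x +75, y +4; plug socket under socket.
- plug_grip (a point): Centre of the yellow plug's wing: a bar 46 mm long (x), 14 thick (y), 32 high; z is the plug's axis, up. Loose, 50 to 100 g. At the start the wing is 1.0 to 1.35 rad clockwise (from above) of the slot: turn it that much counter-clockwise, to a stop 0.04 rad past the slot, then lift straight up over 30 mm. Till then its round body (52 mm across, under the wing) blocks the arm's tail.
- plug_seat (a point): Centre of the underside of the plug's flange (54 mm across, the foot of its 32 mm high body), 47 mm below plug_grip on the plug's axis. It rests on the socket's roof at the start, on the holder's rim when put away. Below it is a steel end 14 mm long with a cross lug 29 mm long (parallel to the wing), 5.5 mm thick.
- holder_top (a point): Centre of the mouth of the black round plug holder, fixed, 64 mm across (80 mm foot), rim 40 mm above the worktop; the hole is 42 mm wide and 34 mm deep, so the plug's 29 mm end drops in at any yaw and its flange rests on the rim. It stands left or right of the stand.
- handle (a point): Point on the axis of the arm's upright red round handle (16 mm thick, 19 at the head), 105 mm above the worktop, 22 mm below the handle's top; from 45 mm below this point up it stands free. It moves with the arm, 150 mm from the pivot axis.
- pivot (a point): Point on the arm's upright pivot axis, at the height of the handle point (105 mm above the worktop).
- tension_arm (a joint): Blue arm's angle, rad. 0: at rest at the roll, pointing along the stand's y axis turned 0.4 rad to -x. Grows clockwise from above, handle going to the stand's back (+x); end stop 0.9. Sprung to 0: 2 N at the handle at rest, 5 to 7 N at 0.8, a little more while it lifts the pawl. Click at 0.58; let go beyond, it falls back on the pawl there. Held off the pawl: 0.66 to 0.9. Arm top 50 mm up.
- pawl (a joint): Travel of the orange pawl slider in m: 0 when out towards the pivot, about 0.008 while the arm's tooth pushes it back (0.014 is its limit); it snaps back to 0 at the click.
- olive_pot: Clear lidded pot with green filling, 73 mm across, 64 mm high, a bystander on the other side of the stand from the holder; origin at the middle of its underside.
- bell: Service bell, 76 mm across, 54 mm high, a bystander; origin at the middle of its underside.
- socket (a point): Middle of the top of the steel plug socket (60 mm square, 28 mm high) on the stand. Its roof has a slot along the stand's x axis: the plug comes out only when its wing lies along the stand's x axis (within about 0.13 rad).
Not all that is in view belongs to the job. Leave any purple look-alike of the part that bears plug_grip alone.

How it is judged (in metres and radians):
On the way, in this order (a step that is already met when the one before it is completed fails the run):
1. the plug is turned so that its wing lies along the slot (angle between the x axis of stand and the x axis of plug_grip, either way round below 0.2 rad).
2. the plug is lifted clear of the socket (z of plug_seat in the frame of stand above 0.055 m), for 0.1 s.
3. the plug stands home and upright in the holder, let go (distance between plug_seat and holder_top below 0.011 m and angle between plug_grip's own z axis and vertical below 0.12 rad and contact force between the fingers and anything else below 0.05 N), for 0.2 s.
4. the arm's tooth pushes the pawl back (value of joint pawl above 0.004 m and value of joint tension_arm above 0.2 rad).
5. the arm is past the click and the pawl has snapped back (value of joint pawl below 0.003 m and value of joint tension_arm above 0.66 rad), for 0.2 s.
At the end, for the whole second after the job is handed in: The arm is held by the fingers at more than 0.66 rad, past the click and off the pawl (finger force over 1.5 N), the pawl has snapped back (under 3 mm), and the plug stands in the holder, its flange's centre within 11 mm of the mouth's centre and tilted less than 0.12 rad (all of step 5 and contact force between the fingers and stand above 1.5 N and distance between plug_seat and holder_top below 0.011 m and angle between plug_grip's own z axis and vertical below 0.12 rad); the arm keeps its last pose, push and grip.
It fails at once if the olive pot is shifted by more than 4 cm (distance of olive_pot from where it was at the start of the episode above 0.04 m).
It fails at once if the bell is shifted by more than 4 cm (distance of bell from where it was at the start of the episode above 0.04 m).
It also fails if it takes over 64 s, if anything falls off the work surface, if the arm or the gripper's body presses on something with over 40 N, if the wrist force passes 120 N, or if a joint passes its speed limit or range.

ROBOT

A 7-joint arm with a two-finger parallel gripper is mounted at the origin on a cart in front of the work surface, level with it; the furniture and walls round the work are solid. World frame = base frame: x ahead of the robot, y to its left, z up, the work surface at z = 0. Lengths are in mm, angles in rad, forces in N, time in s.
With the tool pointing down it reaches from about 400 to 875 mm from the base axis. Payload 6.5 kg.
Tool frame: the origin (TCP) lies at the very end of the fingers, on their centre line; the grasp point (between the pads) lies 19 mm behind it; z points along the fingers, y is the line along which they close (so a half turn about z gives the same grasp; the last joint's range is limited). The gripper opens to 88 mm and grips with 3 to 60 N. Pads are 18 mm wide; open, the fingers measure 123 mm over their backs; the gripper's body (75 mm by 187 mm) begins 45 mm behind the grasp point.
Start: joints at [-1.327, 0.536, -0.004, 1.538, 0.003, 1.067, -0.071], TCP at [198.159, 619.05, 238.716] pointing down, gripper open.
Joint ranges: [-2.7, 2.7], [-0.37, 2.16], [-1.27, 1.26], [0.24, 2.4], [-1.31, 4.45], [0.19, 1.91], [-2.76, 2.76]. Speed limits (rad/s): [2.39, 2.39, 3.14, 3.14, 3.14, 3.14, 3.14].

INTERFACE

Orientations are given as a 3x3 rotation matrix whose columns are the frame's x, y, z axes.
In Python, from station import robot gives the robot as it stands.
- The arm moves only by the shell command python3 -m creep 'ROWS' [FORCE]. ROWS is text: rows parted by semicolons, each of 7 numbers parted by spaces: the turn, a rotation vector about the tool's x, y, z in degrees, then the shift along the tool's x, y, z in cm, then the finger opening in cm, from 0 to 8.81. A call has exactly 5 rows; each row shifts and turns the commanded pose from where the row before left it, along the tool's axes as they then stand; what a row does not reach is not made up. A row lasts 1/12 s, in which the tool goes at most 41.7 mm and 7.16 degrees, less where a joint would pass 70% of its speed; a pose out of reach is approached as far as the arm can. A call is refused whole if a number of a shift passes 4.17 or a number of a turn 7.16, either way. A call with a gripper value outside its range is refused whole. The fingers move at their own pace and stop on an object; FORCE is the grip in N (left out, the last holds). Time passes only in rows, so rows that do not move let the fingers close, or fill a call up. It gives the time, the measured TCP pose, the force, the opening and the grip force at its end, in the units of the state.
- robot.sense(): the state, without advancing time (a new reading comes with each control period).
- robot.read_camera(name): name is "scene" or "top" or "wrist"; returns a dict with "img" (420x560x3 uint8, red, green, blue), "fx", "fy", "cx", "cy" (pixels), "origin" and "attitude" of the camera in the world; the wrist camera has in their place "mount" (4x4, takes a point from camera to tool coordinates, whose origin is the TCP and whose axes are the flange's). Camera axes: x right, y down, z forward; pixel columns grow to the right and rows downward; lengths in mm; the calibration is good to about 2 mm. A picture is of the moment at which its call begins: read the wrist's pose just before it. There is no depth.
- robot.sign_off(): hands the job in; it is judged then, once.
The state is a dict: "t": time; "qpos": joint angles; "joint_vel": joint speeds; "joint_torque": joint torques, N m; "position": TCP position; "ee_rot": TCP orientation; "ft_force": force on the tool from outside, world axes, zero at the start; "ft_torque": the same for the moment, N m; "opening": opening from 0.0 (shut) to 1.0 (fully open); "gripper_force": force on a finger pad.
Only numpy, scipy, OpenCV 4.12 (cv2) and the standard library are available. Lean on these libraries where they do the work, as an engineer would, in place of code of your own. Each camera call takes 0.05 s, during which the arm holds its last target. There are 200 camera calls.

## Working session

There is one attempt and no reset: what is moved stays moved. The work goes in short steps, Python scripts to look and compute and a shell command to move; the robot and the scene stay as the last step left them, time stands still between calls to the robot, and variables do not carry over. Pictures are saved under pics/ and viewed, at most 10 in all, crops included, and the job is handed in when it is done.

```bash
mkdir -p pics; ls
python3 - <<'E'
from station import robot
import cv2,numpy as np
s=robot.sense(); print(s)
for n in ("top","scene"):
    c=robot.read_camera(n); cv2.imwrite(f"pics/{n}0.png",c["img"][:,:,::-1]); print(n,{k:(np.round(v,3).tolist()) for k,v in c.items() if k!="img"})
    np.save(f"pics/{n}0.npy",c,allow_pickle=True)
E
```

```text
pics
{'t': 0.0, 'qpos': array([-1.32719934,  0.53720147, -0.00443529,  1.53888996,  0.00254575,
        1.06728072, -0.07118621]), 'joint_vel': array([-6.21662318e-05,  1.14951261e-03,  3.05697926e-05,  1.06804774e-04,
        6.38670603e-04, -6.84744878e-04, -2.22736802e-04]), 'joint_torque': array([ 2.47630123e-04, -5.70974958e+01,  9.90960561e-01, -2.51599520e+01,
       -5.62040869e-02,  1.80040207e-02,  1.51938816e-04]), 'position': array([197.97518964, 618.45725263, 237.80965295]), 'ee_rot': array([[-9.52412783e-01,  3.04810891e-01, -4.60006747e-04],
       [ 3.04811226e-01,  9.52411245e-01, -1.71356226e-03],
       [-8.41968407e-05, -1.77223382e-03, -9.99998426e-01]]), 'ft_force': array([-0.22351206,  0.44594004,  0.28177249]), 'ft_torque': array([-0.03304128,  0.0247304 , -0.07364357]), 'gripper_force': 0.0, 'opening': 1.0016834112300053}
top {'fx': 442.226, 'fy': 442.226, 'cx': 283.416, 'cy': 210.063, 'origin': [282.981, -22.95, 1251.913], 'attitude': [[-0.025, -0.986, 0.166], [-1.0, 0.027, 0.011], [-0.015, -0.166, -0.986]]}
scene {'fx': 454.835, 'fy': 454.835, 'cx': 282.136, 'cy': 213.188, 'origin': [62.137, -949.281, 906.054], 'attitude': [[0.906, -0.279, 0.319], [-0.423, -0.564, 0.709], [-0.018, -0.777, -0.629]]}
```

View pics/top0.png

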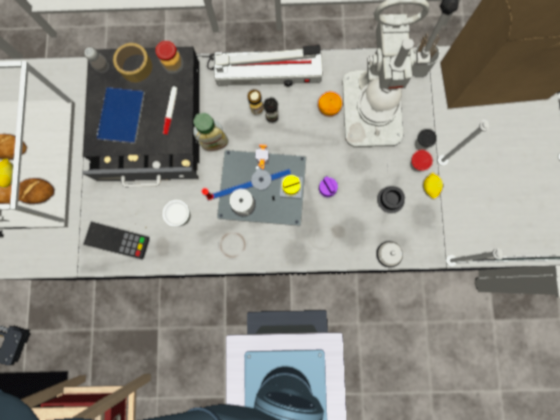

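View pics/scene0.png

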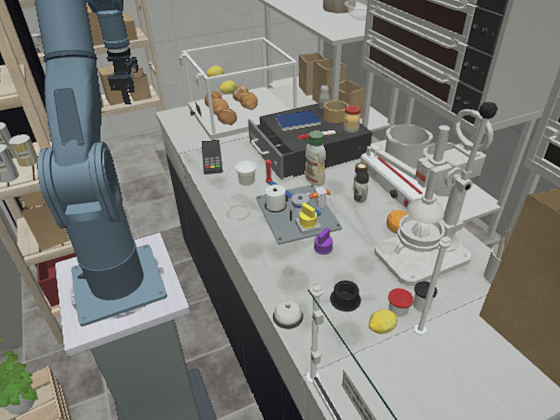

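The top view shows the stand at about (262,187), yellow plug at (291,185), red handle at (206,192), and black holder at (391,198). The bell is at (390,253) and the pot at (176,212). Plug candidates are yellow (291,185) and purple (328,186), which is the decoy. The yellow lemon at (433,185) and the black jar at (427,138) are unrelated. I'll measure these and confirm in one crop.

```bash
cat > h.py <<'E'
import numpy as np,cv2
from station import robot
def load(n): return np.load(f"pics/{n}.npy",allow_pickle=True).item()
def pose(c,s=None):
    if "mount" in c:
        M=np.asarray(c["mount"]); R=s["ee_rot"]@M[:3,:3]; return s["position"]+s["ee_rot"]@M[:3,3],R
    return np.asarray(c["origin"]),np.asarray(c["attitude"])
def ray(c,px,z,s=None):
    o,R=pose(c,s); px=np.atleast_2d(px).astype(float)
    d=np.c_[(px[:,0]-c["cx"])/c["fx"],(px[:,1]-c["cy"])/c["fy"],np.ones(len(px))]@R.T
    return (o+d*((z-o[2])/d[:,2])[:,None])
def hsv(c): return cv2.cvtColor(c["img"],cv2.COLOR_RGB2HSV)
def blobs(m,amin=8):
    n,l,st,ce=cv2.connectedComponentsWithStats(m.astype(np.uint8))
    return [(ce[i].round(1),st[i],l==i) for i in range(1,n) if st[i][4]>=amin]
E
python3 - <<'E'
from h import *
c=load("top0"); H=hsv(c); h,s,v=[H[...,i].astype(int) for i in range(3)]
roi=np.zeros(h.shape,bool); roi[125:275,150:450]=1
for n,m,z in (("yellow",(abs(h-28)<6)&(s>130)&(v>120),90),("red",((h<6)|(h>174))&(s>150)&(v>80),127),("blue",(abs(h-112)<10)&(s>130),50),("orange",(abs(h-12)<6)&(s>150),75),("black",(v<60),40),("purple",(abs(h-140)<12)&(s>100),50)):
    for ce,st,l in blobs(m&roi): print(n,ce,st[:5],ray(c,ce,z).round()[0])
a=c["img"][130:270,160:440]; cv2.imwrite("pics/crop_top.png",cv2.resize(a,None,fx=2.85,fy=2.85,interpolation=cv2.INTER_CUBIC)[:,:,::-1])
p=c["img"][187:,:][:0]
print([c["img"][y,x] for x,y in ((230,165),(295,212),(250,213),(310,170))])
E
```

```text
yellow [432.7 185.2] [423 173  20  26 360] [ 535. -411.   90.]
yellow [290.7 184.5] [282 175  18  20 291] [548. -31.  90.]
red [165.9 129. ] [163 125   7  10  51] [701. 298. 127.]
red [421.3 159.9] [412 150  20  20 308] [ 596. -374.  127.]
red [206.7 193.4] [202 189  11  10  56] [522. 188. 127.]
blue [280.  174.1] [272 170  18   9  84] [588.  -2.  50.]
blue [232.5 189.2] [214 182  38  15 157] [548. 131.  50.]
orange [262.3 146.1] [260 145   6   4  13] [662.  44.  75.]
orange [261.2 165.8] [259 163   5   6  12] [606.  48.  75.]
black [191.6 126.7] [191 125   3   6  11] [738. 249.  40.]
black [426.3 138. ] [418 130  17  17 209] [ 684. -421.   40.]
black [185.7 158.1] [162 134  37  44 481] [645. 265.  40.]
black [152.2 175.7] [150 173   6   6  26] [596. 359.  40.]
black [169.6 174.9] [161 173  19   5  81] [597. 310.  40.]
black [396.3 194.3] [388 190  14  13  73] [ 523. -325.   40.]
black [384.9 203. ] [380 192  17  18  79] [ 500. -292.   40.]
black [372.5 271.5] [359 271  29   2  51] [ 312. -246.   40.]
black [406.3 270.3] [389 270  36   2  38] [ 313. -338.   40.]
black [324.7 272.4] [309 272  32   2  40] [ 313. -117.   40.]
black [251. 274.] [237 274  29   1  29] [314.  83.  40.]
black [271.5 274. ] [267 274  10   1  10] [312.  27.  40.]
purple [327.7 186.7] [319 177  18  20 274] [ 548. -134.   50.]
[array([125, 136, 135], dtype=uint8), array([128, 138, 137], dtype=uint8), array([90, 92, 90], dtype=uint8), array([199, 199, 192], dtype=uint8)]
```

View pics/crop_top.png

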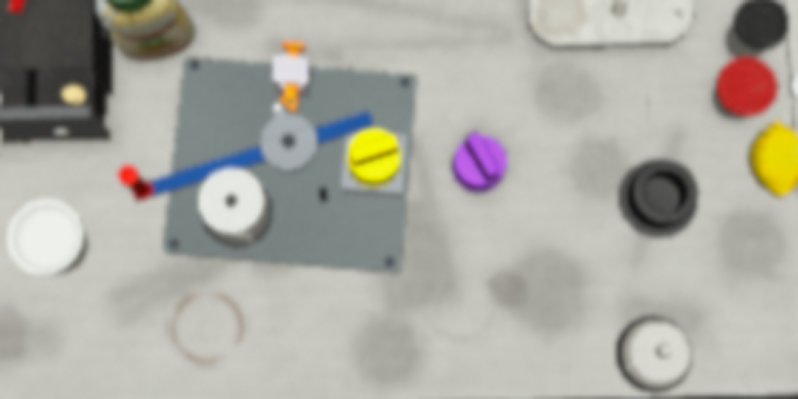

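The crop confirms the yellow plug at crop (375,155), sitting on the steel socket, with its wing pointing right and slightly up. The purple one at crop (480,160) stands free, so it is the decoy. The holder is at crop (658,197).

Run:
```python
from h import *
c=load("top0"); f=lambda x,y:(np.array([x,y])+.5)/2.85+np.array([160,130])-.5
C=np.array([f(187,58),f(416,76),f(401,271),f(164,253)])
P=ray(c,C,12); print("plate",P.round(1).tolist(),[np.linalg.norm(P[i]-P[i-1]).round() for i in range(4)],P.mean(0).round(1))
ex=P[0]+P[1]-P[2]-P[3]; ey=P[0]+P[3]-P[1]-P[2]; print("yaw",np.arctan2(ex[1],ex[0]),np.arctan2(ey[1],ey[0])-np.pi/2)
for n,p,z in (("wing a",f(350,163),103),("wing b",f(398,148),103),("plugtop",f(375,155),100),("plug body",f(375,156),72),("holder",f(659,196),40),("handle top",f(128,175),127),("pivot",f(288,141),60),("roll",f(232,200),72),("pawl guide",f(290,70),69),("bell",f(655,351),27),("pot",f(46,236),64),("socket",f(374,165),40)): print(n,ray(c,p,z)[0].round(1))
print("bottle cap",[ray(c,(204,121),z)[0].round() for z in (0,100,150,200)])
print(ray(load("scene0"),[(313,182),(316,135)],0).round())
s=load("scene0"); print("scene plug top", ray(s,(309,209),100), "holder",ray(s,(346,291),40),"handle",ray(s,(268,161),127))
t=robot.sense(); print(np.arctan2(*t["ee_rot"][[1,0],0]))
w=robot.read_camera("wrist"); print(np.round(w["mount"],3).tolist(),w["fx"])
```

```text
plate [[674.1, 156.1, 12.0], [648.2, -77.3, 12.0], [448.6, -55.9, 12.0], [473.0, 179.6, 12.0]] [np.float64(202.0), np.float64(235.0), np.float64(201.0), np.float64(237.0)] [561.   50.6  12. ]
yaw -0.11167574632374415 -0.10669843999159245
wing a [539.2  -9.1 103. ]
wing b [552.3 -54.2 103. ]
plugtop [546.9 -32.6 100. ]
plug body [552.3 -32.8  72. ]
holder [ 511.9 -309.    40. ]
handle top [528.3 193.8 127. ]
pivot [572.4  51.1  60. ]
roll [513.2 104.8  72. ]
pawl guide [641.   47.5  69. ]
bell [ 362.1 -298.3   27. ]
pot [484.5 284.5  64. ]
socket [550.6 -31.9  40. ]
bottle cap [array([770., 221.,   0.]), array([731., 202., 100.]), array([711., 192., 150.]), array([692., 182., 200.])]
[[689. 181.   0.]
 [854. 465.   0.]]
scene plug top [[547.24336774 -56.43317353 100.        ]] holder [[ 513.30446943 -321.94582741   40.        ]] handle [[528.28061186 188.7960166  127.        ]]
2.831836513598645
[[-0.001, -0.952, -0.306, 80.418], [1.0, -0.002, 0.001, 0.479], [-0.002, -0.306, 0.952, -145.764], [0.0, 0.0, 0.0, 1.0]] 375.586616214749
```

```bash
python3 -m creep '0 0 7 0 0 0 8.8;0 0 7 0 0 0 8.8;0 0 7 0 0 0 8.8;0 0 7 0 0 0 8.8;0 0 7 0 0 0 8.8' && python3 -m creep '0 0 7 0 0 0 8.8;0 0 7 0 0 0 8.8;0 0 7 0 0 0 8.8;0 0 0 0 0 0 8.8;0 0 0 0 0 0 8.8'; python3 -m creep '0 0 0 -3.8 .42 0 8.8;0 0 0 -3.8 .42 0 8.8;0 0 0 -3.8 .42 0 8.8;0 0 0 -3.8 .42 0 8.8;0 0 0 -3.8 .42 0 8.8'; python3 -m creep '0 0 0 -3.8 .42 0 8.8;0 0 0 -3.8 .42 0 8.8;0 0 0 -3.8 .42 0 8.8;0 0 0 -3.8 .42 0 8.8;0 0 0 0 0 0 8.8'
```

```text
t: 0.57
position: [198.1, 618.8, 238.3]
ee_rot: [[-0.6, 0.8, -0.0], [0.8, 0.6, -0.001], [-0.0, -0.001, -1.0]]
ft_force: [0.5, 0.5, -1.0]
opening: 0.996
gripper_force: 0.0
t: 0.98
position: [198.0, 618.9, 238.4]
ee_rot: [[-0.284, 0.959, 0.0], [0.959, 0.284, -0.001], [-0.001, -0.0, -1.0]]
ft_force: [0.5, -0.6, -0.6]
opening: 0.997
gripper_force: 0.0
t: 1.4
position: [271.9, 440.7, 238.7]
ee_rot: [[-0.284, 0.959, 0.0], [0.959, 0.284, 0.0], [0.0, 0.0, -1.0]]
ft_force: [1.4, 0.1, 1.0]
opening: 0.997
gripper_force: 0.0
t: 1.82
position: [332.8, 294.3, 238.8]
ee_rot: [[-0.275, 0.961, 0.0], [0.961, 0.275, -0.003], [-0.003, -0.0, -1.0]]
ft_force: [-0.6, -0.5, 0.0]
opening: 1.0
gripper_force: 0.0
```

```bash
python3 -m creep '0 0 0 -3.7 1.25 0 8.8;0 0 0 -3.7 1.25 0 8.8;0 0 0 -3.7 1.25 0 8.8;0 0 0 -3.7 1.25 0 8.8;0 0 0 -3.7 1.25 0 8.8'; python3 -m creep '0 0 0 -3.7 1.25 0 8.8;0 0 0 -3.7 1.25 0 8.8;0 0 0 -3.7 1.25 0 8.8;0 0 0 -3.7 1.25 0 8.8;0 0 0 -3.7 1.25 0 8.8'; python3 -m creep '0 0 0 0 0 0 8.8;0 0 0 0 0 0 8.8;0 0 0 0 0 0 8.8;0 0 0 0 0 0 8.8;0 0 0 0 0 0 8.8'
python3 - <<'E'
from h import *
s=robot.sense(); c=robot.read_camera("wrist"); np.save("pics/w1.npy",{**c,"s":s},allow_pickle=True)
cv2.imwrite("pics/w1.png",c["img"][:,:,::-1])
print(s["position"],np.arctan2(*s["ee_rot"][[1,0],0]),s["qpos"])
H=hsv(c).astype(int); m=(abs(H[...,0]-28)<6)&(H[...,1]>120)&(H[...,2]>100)
for ce,st,l in blobs(m,200): print(ce,st,ray(c,ce,87,s))
E
```

```text
t: 2.23
position: [442.8, 139.8, 239.0]
ee_rot: [[-0.284, 0.959, 0.001], [0.959, 0.284, 0.0], [0.0, 0.001, -1.0]]
ft_force: [0.4, 0.4, -0.5]
opening: 0.998
gripper_force: 0.0
t: 2.65
position: [554.6, -20.4, 238.7]
ee_rot: [[-0.284, 0.959, -0.0], [0.959, 0.284, 0.0], [0.0, 0.0, -1.0]]
ft_force: [1.0, 0.7, 0.1]
opening: 1.002
gripper_force: 0.0
t: 3.07
position: [553.2, -17.2, 238.7]
ee_rot: [[-0.283, 0.959, -0.0], [0.959, 0.283, 0.001], [0.001, -0.0, -1.0]]
ft_force: [-0.5, 0.3, 0.3]
opening: 0.999
gripper_force: 0.0
[553.21196391 -17.17343646 238.67782654] 1.8577883542670464 [-0.45575049  0.40578228  0.52627938  1.82156261 -0.24230832  0.97862088
  0.45871517]
[284.5 190.3] [ 257  158   56   71 2937] [[554.2472718  -19.45074972  87.        ]]
```

View pics/w1.png

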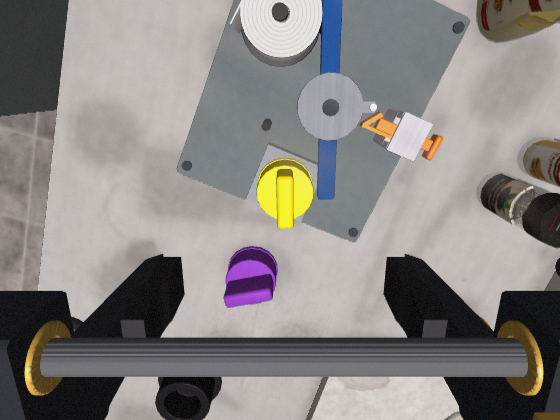

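The wrist view shows the plug at (285,190) with its wing running vertically, from (286,170) to (286,228), so it is nearly aligned with tool x. The purple decoy is at (250,278) and the holder at (188,390).

Run:
```python
from h import *
c=load("w1"); s=c["s"]; H=hsv(c).astype(int)
for y in range(162,232,5): print(y,H[y,262:312:4,2], H[y,286])
for n,p,z in (("wt",(285.8,170),103),("wt",(286.5,213),103),("body",(284.5,187),72),("holder",(182,398),40),("pivot",(330,107),55),("roll",(281,12),72)): print(n,ray(c,p,z,s)[0].round(1))
a=c["img"][150:235,245:325]; cv2.imwrite("pics/c2.png",cv2.resize(a,None,fx=6,fy=6,interpolation=cv2.INTER_CUBIC)[:,:,::-1])
```

```text
162 [182 180 155 123 125 133 131 135 129 210 165 171 160] [ 24 158 131]
167 [180 150 118 223 244 242 242 241 234 131 133 166 173] [ 30 174 242]
172 [110 222 244 245 118 123 128 127 241 241 241 127 175] [ 24 189 128]
177 [236 245 244 244 220 240 241 235 243 243 242 242 235] [ 27 245 241]
182 [245 245 245 245 239 244 245 243 243 244 243 243 235] [ 30 192 245]
187 [245 245 243 245 239 244 245 243 244 244 244 243 244] [ 30 192 245]
192 [245 244 245 244 239 245 245 243 245 244 244 245 244] [ 30 189 245]
197 [245 245 244 245 238 244 244 243 244 245 244 244 244] [ 30 192 244]
202 [245 245 245 245 238 245 245 243 245 244 244 245 244] [ 30 189 245]
207 [244 245 245 244 237 245 244 244 244 244 245 245 135] [ 30 203 244]
212 [177 242 245 245 236 244 244 244 245 244 245 135 132] [ 30 201 244]
217 [171 171 174 240 237 245 245 245 242 180 175 136 132] [ 30 205 245]
222 [176 173 171 175 236 244 245 244 174 174 134 138 136] [ 30 210 245]
227 [190 189 184 183 207 237 236 234 185 188 187 191 193] [ 28 201 236]
wt [5.494e+02 5.000e-01 1.030e+02]
wt [559.7 -32.6 103. ]
body [554.6 -20.6  72. ]
holder [ 514.9 -303.4   40. ]
pivot [573.2  53.4  55. ]
roll [513.7 109.   72. ]
```

View pics/c2.png

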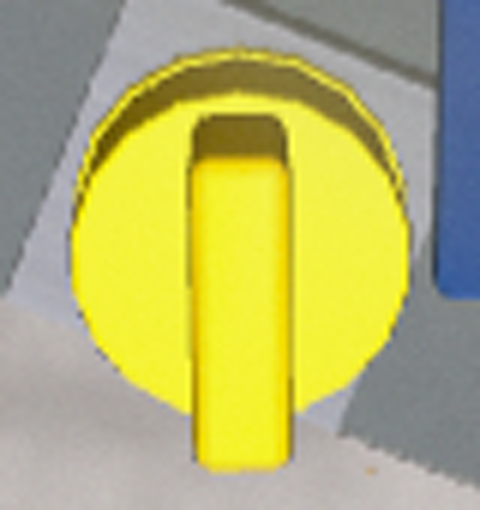

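The crop shows the wing's top face running from px (285.1,176.5) to (285.9,228), centre (285.5,202.3).

Run:
```python
from h import *
c=load("w1"); s=c["s"]
P=ray(c,[(285.1,176.5),(285.9,228),(284.8,193.5)],[103,103,71],s); print(P.round(1),np.linalg.norm(P[0]-P[1]))
d=P[0]-P[1];print("wing ang",np.arctan2(d[1],d[0]))
m=(P[0]+P[1])/2; D=s["ee_rot"].T@(np.r_[m[:2],78]-s["position"]); print("rows mm",D.round(1))
```

```text
[[550.3  -4.5 103. ]
 [562.9 -45.  103. ]
 [556.6 -26.4  71. ]] 42.40349468645731
wing ang 1.873093885867767
rows mm [ -8.4   1.1 160.7]
```

```bash
python3 -m creep '0 0 0 -.25 .03 2.3 8.8;0 0 0 -.25 .03 2.3 8.8;0 0 0 -.25 .03 2.3 8.8;0 0 0 -.25 0 2.3 8.8;0 0 0 0 0 0 8.8';  python3 -m creep '0 0 0 0 0 0 8.8;0 0 0 0 0 0 8.8;0 0 0 0 0 0 8.8;0 0 0 0 0 0 8.8;0 0 0 0 0 0 8.8' | head -3
python3 - <<'E'
from h import *
s=robot.sense(); c=robot.read_camera("wrist"); np.save("pics/w2.npy",{**c,"s":s},allow_pickle=True)
H=hsv(c).astype(int); m=(abs(H[...,0]-28)<6)&(H[...,1]>120)&(H[...,2]>100)
for ce,st,l in blobs(m,200):
    print(ce,st)
    x,y,w,h,_=st; a=c["img"][y-10:y+h+10,x-10:x+w+10]; print("crop origin",x-10,y-10,a.shape)
    cv2.imwrite("pics/c3.png",cv2.resize(a,None,fx=4,fy=4,interpolation=cv2.INTER_CUBIC)[:,:,::-1])
E
```

```text
t: 3.53
position: [554.5, -27.4, 143.2]
ee_rot: [[-0.281, 0.96, -0.007], [0.96, 0.281, -0.0], [0.002, -0.006, -1.0]]
ft_force: [-0.6, 0.3, -0.8]
opening: 0.998
gripper_force: 0.0
t: 3.95
position: [558.0, -28.1, 147.8]
ee_rot: [[-0.28, 0.96, 0.002], [0.96, 0.28, 0.0], [-0.0, 0.002, -1.0]]
[282.4 210.3] [ 244  165   77  100 5524]
crop origin 234 155 (120, 97, 3)
```

View pics/c3.png

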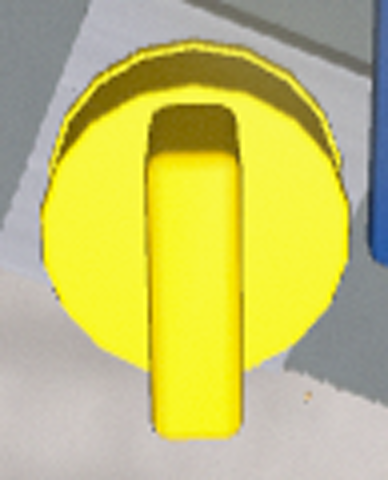

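The wing's top face now runs from px (282.6,192.4) to (283.5,264.9). The body is 76.5 px wide.

Run:
```python
from h import *
a=load("w1");b=load("w2")
for z in (109,103,97,91,85): 
    A=ray(a,[(285.1,176.5),(285.9,228)],z,a["s"]);B=ray(b,[(282.6,192.4),(283.5,264.9)],z,b["s"])
    d=B[0]-B[1]
    print(z,A.mean(0).round(1),B.mean(0).round(1),np.linalg.norm(A[0]-A[1]).round(1),np.linalg.norm(d).round(1),np.arctan2(d[1],d[0]).round(3),(b["s"]["ee_rot"].T@(np.r_[B.mean(0)[:2],z-25]-b["s"]["position"])).round(1))
s=b["s"]
for z in (71,59): B=ray(b,[(244.4,212),(320.9,212)],z,s); print(z,np.linalg.norm(B[0]-B[1]),B.mean(0))
print(np.arctan2(*s["ee_rot"][[1,0],0]))
```

```text
109 [556.  -22.9 109. ] [555.3 -21.2 109. ] 41.5 41.0 1.865 [ 7.3 -0.7 63.8]
103 [556.6 -24.7 103. ] [556.  -23.5 103. ] 42.4 42.3 1.865 [ 4.9 -0.8 69.8]
97 [557.2 -26.6  97. ] [556.7 -25.8  97. ] 43.3 43.7 1.865 [ 2.6 -0.8 75.8]
91 [557.7 -28.4  91. ] [557.4 -28.1  91. ] 44.2 45.0 1.865 [ 0.2 -0.8 81.8]
85 [558.3 -30.2  85. ] [558.  -30.4  85. ] 45.1 46.3 1.865 [-2.2 -0.8 87.8]
71 47.90085795052294 [556.00657889 -24.27942926  71.        ]
59 50.48411013558115 [557.15091437 -28.23078916  59.        ]
1.8547934983281802
```

Both views agree at a wing top of z=91, so the socket roof is at 28 and the plug axis is at (557.5,-28). Descending to TCP z≈65 and gripping.

```bash
python3 -m creep '0 0 0 0 -.07 2 6;0 0 0 0 0 2 6;0 0 0 0 0 2 5;0 0 0 0 0 1.5 5;0 0 0 0 0 .7 5' 30;  python3 -m creep '0 0 0 0 0 0 5;0 0 0 0 0 0 5;0 0 0 0 0 0 5;0 0 0 0 0 0 1;0 0 0 0 0 0 1'; python3 -m creep '0 0 0 0 0 0 0;0 0 0 0 0 0 0;0 0 0 0 0 0 0;0 0 0 0 0 0 0;0 0 0 0 0 0 0'
```

```text
t: 4.42
position: [555.7, -28.3, 63.2]
ee_rot: [[-0.28, 0.96, -0.002], [0.96, 0.28, 0.0], [0.001, -0.002, -1.0]]
ft_force: [0.0, 0.5, 0.8]
opening: 0.642
gripper_force: 0.0
t: 4.83
position: [557.3, -28.5, 65.6]
ee_rot: [[-0.28, 0.96, 0.002], [0.96, 0.28, 0.0], [-0.0, 0.002, -1.0]]
ft_force: [-0.1, 0.7, 0.5]
opening: 0.44
gripper_force: 0.0
t: 5.25
position: [556.8, -28.5, 64.8]
ee_rot: [[-0.28, 0.96, 0.0], [0.96, 0.28, 0.0], [-0.0, 0.0, -1.0]]
ft_force: [-0.1, -0.1, 1.0]
opening: 0.156
gripper_force: 30.0
```

```bash
python3 -m creep '0 0 -6 0 0 0 0;0 0 -6 0 0 0 0;0 0 -6 0 0 0 0;0 0 -6 0 0 0 0;0 0 -6 0 0 0 0'; python3 -m creep '0 0 -6 0 0 0 0;0 0 -6 0 0 0 0;0 0 -6 0 0 0 0;0 0 -6 0 0 0 0;0 0 -6 0 0 0 0'; python3 -m creep '0 0 -2 0 0 0 0;0 0 -2 0 0 0 0;0 0 -1 0 0 0 0;0 0 0 0 0 0 0;0 0 0 0 0 0 0';  python3 -c "
from h import *
s=robot.sense();print(s['ft_torque'],np.arctan2(*s['ee_rot'][[1,0],0]),s['qpos'])"
```

```text
t: 5.67
position: [556.7, -28.3, 64.8]
ee_rot: [[-0.726, 0.688, -0.0], [0.688, 0.726, 0.0], [0.0, 0.0, -1.0]]
ft_force: [-1.0, -0.7, 0.9]
opening: 0.154
gripper_force: 30.0
t: 6.08
position: [556.6, -28.5, 64.8]
ee_rot: [[-0.973, 0.233, -0.0], [0.233, 0.973, -0.0], [0.0, -0.0, -1.0]]
ft_force: [-0.7, -0.6, 0.3]
opening: 0.153
gripper_force: 30.0
t: 6.5
position: [556.7, -29.1, 64.8]
ee_rot: [[-0.988, 0.153, -0.0], [0.153, 0.988, -0.001], [-0.0, -0.001, -1.0]]
ft_force: [-0.4, -1.7, 2.0]
opening: 0.158
gripper_force: 30.0
[-0.49116494  0.18607675  0.01155426] 2.9875781452988965 [-0.10610536  0.63160759  0.10171835  1.89830594 -0.10281876  0.61666748
  1.47685087]
```

```bash
python3 -m creep '0 0 -1 0 0 0 0;0 0 -1 0 0 0 0;0 0 -1 0 0 0 0;0 0 0 0 0 0 0;0 0 0 0 0 0 0'|head -1;  python3 -c "
from h import *
s=robot.sense();print(s['ft_torque'],np.arctan2(*s['ee_rot'][[1,0],0]))"; python3 -m creep '0 0 -1 0 0 0 0;0 0 -.5 0 0 0 0;0 0 0 0 0 0 0;0 0 0 0 0 0 0;0 0 0 0 0 0 0'|head -1;  python3 -c "
from h import *
s=robot.sense();print(s['ft_torque'],np.arctan2(*s['ee_rot'][[1,0],0]))"
```

```text
t: 6.92
[-1.21729714  0.19358382 -0.06354092] 3.0406271127770004
t: 7.33
[-1.37336623  0.15058768 -0.15721009] 3.0663796712445994
```

The torque is rising at 3.066 rad, which is where the stop was predicted. Lifting.

```bash
python3 -m creep '0 0 1 0 0 0 0;0 0 .5 0 0 -.3 0;0 0 0 0 0 -.5 0;0 0 0 0 0 -.7 0;0 0 0 0 0 -.7 0'; python3 -m creep '0 0 0 0 0 -1 0;0 0 0 0 0 -1.5 0;0 0 0 0 0 -2 0;0 0 0 0 0 -2 0;0 0 0 0 0 -1 0'
python3 - <<'E'
from h import *
s=robot.sense();print(s['ft_torque'],s['ft_force'],np.arctan2(*s['ee_rot'][[1,0],0]))
c=robot.read_camera("top"); H=hsv(c).astype(int); cv2.imwrite("pics/t2.png",cv2.resize(c["img"][170:230,270:420],None,fx=5,fy=5)[:,:,::-1])
E
```

```text
t: 7.75
position: [556.6, -27.1, 87.2]
ee_rot: [[-0.995, 0.099, -0.0], [0.099, 0.995, 0.001], [0.0, 0.001, -1.0]]
ft_force: [1.0, 0.6, -1.1]
opening: 0.154
gripper_force: 30.0
t: 8.17
position: [558.2, -27.5, 165.0]
ee_rot: [[-0.995, 0.099, 0.004], [0.099, 0.995, 0.001], [-0.004, 0.002, -1.0]]
ft_force: [0.9, -0.2, -0.3]
opening: 0.156
gripper_force: 30.0
[-0.00344657  0.0341842  -0.02556019] [ 0.87326781 -0.15193047 -0.25997434] 3.0423391102616226
```

```bash
python3 -m creep '0 0 0 .4 -1.7 0 0;0 0 0 .9 -3.6 0 0;0 0 0 .9 -3.6 0 0;0 0 0 .9 -3.6 0 0;0 0 0 .9 -3.6 0 0'; python3 -m creep '0 0 0 .1 -.7 0 0;0 0 0 0 0 0 0;0 0 0 0 0 0 0;0 0 0 0 0 0 0;0 0 0 0 0 0 0'
python3 - <<'E'
from h import *
s=robot.sense(); c=robot.read_camera("wrist"); np.save("pics/w3.npy",{**c,"s":s},allow_pickle=True)
print(s["position"]); cv2.imwrite("pics/w3.png",c["img"][:,:,::-1])
E
```

```text
t: 8.63
position: [500.0, -185.4, 161.5]
ee_rot: [[-0.995, 0.099, -0.0], [0.099, 0.995, 0.001], [0.0, 0.001, -1.0]]
ft_force: [-0.0, -1.2, -1.0]
opening: 0.157
gripper_force: 30.0
t: 9.05
position: [499.9, -189.4, 161.5]
ee_rot: [[-0.995, 0.097, 0.0], [0.097, 0.995, 0.001], [-0.0, 0.001, -1.0]]
ft_force: [0.6, -0.3, -0.8]
opening: 0.159
gripper_force: 30.0
[ 499.87621979 -189.35480132  161.54525262]
```

View pics/w3.png

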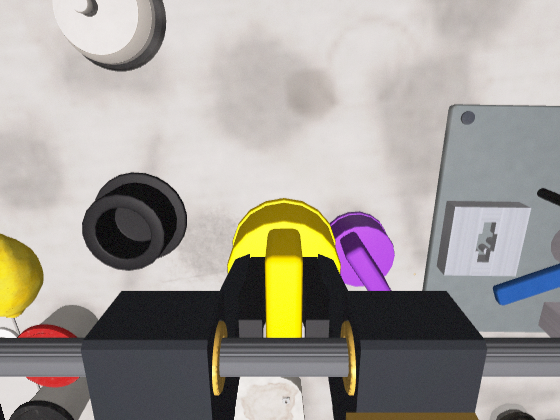

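The wrist view shows the holder rim spanning x 82–164 and y 194–270, centred at about (123.5,232). The plug is in the grip and the socket at (487,240) is empty.

Run:
```python
from h import *
c=load("w3"); s=c["s"]
# ellipse fit on rim: strongest dark/grey edge sampled along rays from the rim centre
P=ray(c,[(82,232),(164,232),(123.5,194),(123.5,270),(123.5,232)],40,s); print(P.round(1),np.linalg.norm(P[0]-P[1]),np.linalg.norm(P[2]-P[3]))
g=cv2.cvtColor(c["img"],cv2.COLOR_RGB2GRAY); print(g[232,74:180:3]);print(g[165:280:3,124])
t=load("top0"); gt=cv2.cvtColor(t["img"],cv2.COLOR_RGB2GRAY)
m=np.zeros_like(gt); m[180:218,372:412]=gt[180:218,372:412]<95
b=max(blobs(m),key=lambda b:b[1][4]);print("top",b[0],b[1],ray(t,b[0],30))
```

```text
[[ 512.5 -344.3   40. ]
 [ 518.7 -281.9   40. ]
 [ 485.9 -305.8   40. ]
 [ 547.4 -320.1   40. ]
 [ 515.6 -312.7   40. ]] 62.631072300660286 63.11999845846996
[220 222 221  42  48  56  63  41  17  21  20  10   9  10  19  25  76  64
  66  64  66  66  66  63  63  62  53  61  66  73  25  16  11   6  67  72]
[223 223 222  30  65  71  64  13  15  20  40  71  68  60  48  61  64  64
  64  61  65  70  67  75  10  22  20  17  19  21  20  32  56  57  49 176
 208 210 207]
top [390.7 198.9] [378 187  26  25 523] [[ 512.54416751 -310.68035238   30.        ]]
```

```bash
python3 -m creep '0 0 0 -.3 -1.3 0 0;0 0 0 -.7 -3 0 0;0 0 0 -.7 -3 0 0;0 0 0 -.7 -3 0 0;0 0 0 -.4 -1.84 0 0'|head -3; python3 -m creep '0 0 0 0 0 0 0;0 0 0 0 0 1 0;0 0 0 0 0 1.5 0;0 0 0 0 0 1.5 0;0 0 0 0 0 0 0'; python3 -m creep '0 0 0 0 0 0 0;0 0 0 0 0 0 0;0 0 0 0 0 0 0;0 0 0 0 0 0 0;0 0 0 0 0 0 0';python3 - <<'E'
from h import *
s=robot.sense(); c=robot.read_camera("wrist"); np.save("pics/w4.npy",{**c,"s":s},allow_pickle=True)
print(s["position"]); cv2.imwrite("pics/w4.png",c["img"][120:360,120:440][:,:,::-1])
E
```

```text
t: 9.52
position: [514.7, -319.5, 161.9]
ee_rot: [[-0.995, 0.102, 0.001], [0.102, 0.995, -0.002], [-0.001, -0.002, -1.0]]
t: 9.93
position: [513.2, -312.3, 118.3]
ee_rot: [[-0.995, 0.098, -0.005], [0.098, 0.995, 0.004], [0.005, 0.003, -1.0]]
ft_force: [-1.1, 0.6, -1.4]
opening: 0.159
gripper_force: 30.0
t: 10.35
position: [515.2, -315.2, 122.4]
ee_rot: [[-0.995, 0.1, 0.001], [0.1, 0.995, -0.0], [-0.001, -0.0, -1.0]]
ft_force: [0.4, -0.6, -0.3]
opening: 0.153
gripper_force: 30.0
[ 515.1913014  -315.22957318  122.42488625]
```

View pics/w4.png

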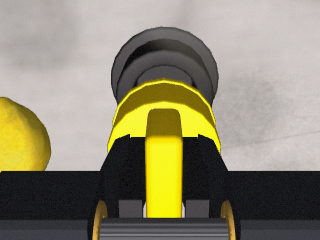

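```bash
python3 -m creep '0 0 0 0 .15 1 0;0 0 0 0 0 1 0;0 0 0 0 0 1 0;0 0 0 0 0 .6 0;0 0 0 0 0 .4 0'; python3 -m creep '0 0 0 0 0 .2 0;0 0 0 0 0 .1 0;0 0 0 0 0 .1 0;0 0 0 0 0 0 0;0 0 0 0 0 0 0'
```

```text
t: 10.82
position: [514.1, -313.2, 80.0]
ee_rot: [[-0.995, 0.1, -0.002], [0.1, 0.995, 0.001], [0.002, 0.001, -1.0]]
ft_force: [0.2, 0.5, -0.4]
opening: 0.157
gripper_force: 30.0
t: 11.23
position: [515.2, -313.8, 78.0]
ee_rot: [[-0.995, 0.1, 0.001], [0.1, 0.995, -0.0], [-0.001, -0.0, -1.0]]
ft_force: [-0.8, 0.4, -1.5]
opening: 0.154
gripper_force: 30.0
```

```bash
python3 -m creep '0 0 0 0 0 .1 0;0 0 0 0 0 .1 0;0 0 0 0 0 0 0;0 0 0 0 0 0 2.6;0 0 0 0 0 0 4'; python3 -m creep '0 0 0 0 0 0 4;0 0 0 0 0 0 4;0 0 0 0 0 0 4;0 0 0 0 0 -1 4;0 0 0 0 0 -1.5 4'; python3 -m creep '0 0 0 0 0 -2.5 4;0 0 0 0 0 -2.5 4;0 0 0 0 0 -2.5 4;0 0 0 2 0 -2 5;0 0 0 0 0 0 5'; python3 -m creep '0 0 0 0 0 0 5;0 0 0 0 0 0 5;0 0 0 0 0 0 5;0 0 0 0 0 0 5;0 0 0 0 0 0 5';python3 - <<'E'
from h import *
s=robot.sense(); c=robot.read_camera("wrist"); np.save("pics/w5.npy",{**c,"s":s},allow_pickle=True)
print(s["position"]); a=c["img"][120:360,120:440]
S=robot.read_camera("scene")["img"][255:315,300:390]
im=np.hstack([a,cv2.resize(S,(360,240),interpolation=cv2.INTER_CUBIC)]); cv2.imwrite("pics/w5.png",im[:,:,::-1])
E
```

```text
t: 11.65
position: [515.2, -313.7, 76.0]
ee_rot: [[-0.995, 0.1, 0.001], [0.1, 0.995, -0.0], [-0.001, -0.0, -1.0]]
ft_force: [-0.2, 0.4, -0.1]
opening: 0.282
gripper_force: 0.0
t: 12.07
position: [513.9, -313.0, 100.1]
ee_rot: [[-0.995, 0.1, -0.003], [0.1, 0.995, 0.001], [0.003, 0.001, -1.0]]
ft_force: [1.0, -0.0, -0.1]
opening: 0.456
gripper_force: 0.0
t: 12.48
position: [494.5, -313.5, 200.4]
ee_rot: [[-0.995, 0.102, 0.004], [0.102, 0.995, -0.003], [-0.005, -0.003, -1.0]]
ft_force: [0.9, -1.9, -0.5]
opening: 0.56
gripper_force: 0.0
t: 12.9
position: [495.0, -311.3, 194.8]
ee_rot: [[-0.995, 0.1, -0.001], [0.1, 0.995, 0.001], [0.001, 0.001, -1.0]]
ft_force: [-0.7, 0.6, -0.5]
opening: 0.566
gripper_force: 0.0
[ 494.99121036 -311.25617978  194.7737966 ]
```

View pics/w5.png

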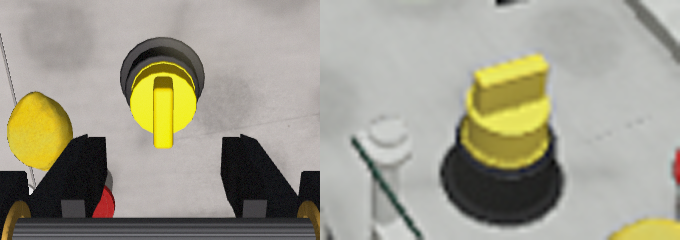

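The plug stands upright and flush in the holder: wrist crop (165,100), scene crop (507,120). Next I'll go to the handle, with the tool kept in the same yaw so the camera stays on the robot side.

```bash
python3 -m creep '0 0 0 .4 2 0 4;0 0 0 .8 3.8 0 2;0 0 0 .8 3.8 0 1;0 0 0 .8 3.8 0 1;0 0 0 .8 3.8 0 1' 20|head -2; python3 -m creep '0 0 0 .8 3.8 0 1;0 0 0 .8 3.8 0 1;0 0 0 .8 3.8 0 1;0 0 0 .8 3.8 0 1;0 0 0 .8 3.8 0 1'|head -2;python3 -m creep '0 0 0 .8 3.8 0 1;0 0 0 .8 3.8 0 1;0 0 0 .8 3.8 0 1;0 0 0 .4 1.8 0 1;0 0 0 0 0 0 1'|head -3; python3 -m creep '0 0 0 0 0 0 1;0 0 0 0 0 0 1;0 0 0 0 0 0 1;0 0 0 0 0 0 1;0 0 0 0 0 0 1'
python3 - <<'E'
from h import *
s=robot.sense(); c=robot.read_camera("wrist"); np.save("pics/w6.npy",{**c,"s":s},allow_pickle=True)
print(s["position"],s["qpos"]); t=load("top0")["img"][100:220,150:285]; S=load("scene0")["img"][90:220,225:370]
L=c["img"]; A=cv2.resize(t,(236,210),interpolation=cv2.INTER_CUBIC);B=cv2.resize(S,(236,210),interpolation=cv2.INTER_CUBIC)
cv2.imwrite("pics/w6.png",np.hstack([L,np.vstack([A,B])])[:,:,::-1])
H=hsv(c).astype(int)
for ce,st,l in blobs(((H[...,0]<6)|(H[...,0]>174))&(H[...,1]>150)&(H[...,2]>60),60): print("red",ce,st)
E
```

```text
t: 13.42
position: [476.0, -135.3, 195.6]
t: 13.83
position: [455.3, 58.0, 195.8]
t: 14.25
position: [440.0, 195.8, 195.8]
ee_rot: [[-0.996, 0.093, 0.0], [0.093, 0.996, 0.002], [0.0, 0.002, -1.0]]
t: 14.67
position: [441.3, 189.2, 195.7]
ee_rot: [[-0.995, 0.102, 0.0], [0.102, 0.995, -0.0], [-0.0, -0.0, -1.0]]
ft_force: [0.3, 0.5, 0.7]
opening: 0.115
gripper_force: 0.0
[441.33435227 189.16960179 195.74126429] [-0.47109446  0.30876373 -0.03304613  2.01521089  0.01421206  0.81792067
  0.9562169 ]
red [540.1  80.3] [531  70  20  21 285]
red [293.  285.9] [290 277   6  23  71]
red [295.9 325.8] [294 301   5  37  89]
red [307.1 389.5] [294 385  30  11 107]
red [283.6 397.7] [275 392  17  15  82]
```

View pics/w6.png

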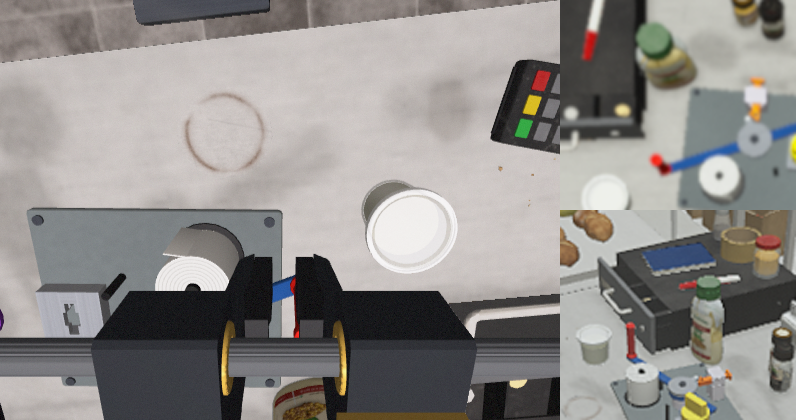

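The last view shows the fingers lined up with the handle (px 293 against 285 for the finger centre). The panel corner is at top px (198.6,178) and scene px (280,157)–(280,175). The bottle base is at top px (214,141) and scene px (315,182), with its cap at top (206,123) and scene (317,135).

Run:
```python
from h import *
t=load("top0");S=load("scene0")
def tri(p,q):
    r=[]
    for c,x in ((t,p),(S,q)):
        o=np.asarray(c["origin"]);d=ray(c,x,0)[0]-o;r.append((o,d/np.linalg.norm(d)))
    (a,u),(b,v)=r; k=np.linalg.lstsq(np.c_[u,-v],b-a,rcond=None)[0]; A=a+k[0]*u;B=b+k[1]*v
    return ((A+B)/2).round(),np.linalg.norm(A-B).round(1)
print("cap",tri((206,121),(317,137)))
print("bottle base near edge scene",ray(S,(315,182),0).round(), "top front edge", ray(t,(214,147),0).round(),ray(t,(214,141),20).round())
print("panel bottom",ray(S,(280,175.4),[0]).round(),ray(t,(198.6,179),0).round())
print("panel top tri",tri((198,172),(280,157)),tri((198,168),(280,157)))
print("handle tri",tri((204.5,191.3),(268,157)))
print("arm base left edge right extents", ray(t,[(218.5,162),(197,150)],[60,90]).round())
w=load("w6"); print("handle y", ray(w,[(293,288),(295,330)],[127,127],w["s"]).round(1))
```

```text
cap (array([701., 183., 173.]), np.float64(2.1))
bottle base near edge scene [[696. 178.   0.]] top front edge [[688. 191.   0.]] [[700. 188.  20.]]
panel bottom [[604. 269.   0.]] [[592. 236.   0.]]
panel top tri (array([583., 215., 112.]), np.float64(1.9)) (array([589., 216., 111.]), np.float64(12.1))
handle tri (array([527., 191., 140.]), np.float64(4.8))
arm base left edge right extents [[625. 168.  60.]
 [652. 222.  90.]]
handle y [[487.3 191.5 127. ]
 [519.2 189.8 127. ]]
```

```bash
python3 -m creep '0 0 -5.5 0 0 0 0;0 0 -5.5 0 0 0 0;0 0 -5.5 0 0 0 0;0 0 -5.5 0 0 0 0;0 0 0 0 0 0 0'|head -3; python3 -m creep '0 -6.5 0 0 0 0 0;0 -6.5 0 0 0 0 0;0 -6.5 0 0 0 0 0;0 0 0 0 0 0 0;0 0 0 0 0 0 0'
python3 - <<'E'
from h import *
s=robot.sense(); R=s["ee_rot"]; p=s["position"]
piv=np.array([573,53]); a=lambda al:np.deg2rad(106.6)-al
def tcp(al,back=16.5,inn=11,z=102):
    u=np.array([np.cos(a(al)),np.sin(a(al))]); t=np.array([u[1],-u[0]]); return np.r_[piv+(150-inn)*u-back*t,z]
T=tcp(0,back=32); print("target",T,"tool shift to precontact",(R.T@(T-p)).round(1))
print("fwd yaw deg",np.degrees(np.arctan2(-R[1,0],-R[0,0])), "tz",R[:,2])
# per-step rigid motion
d=0.04; q=T; Tn=np.r_[(np.array([[np.cos(d),np.sin(d)],[-np.sin(d),np.cos(d)]])@(tcp(0)[:2]-piv))+piv,102]
print("step rotvec deg",np.degrees(R.T@[0,0,-d]).round(2),"shift cm",(R.T@(Tn-tcp(0))/10).round(3)," contact shift cm",(R.T@(tcp(0)-T)/10).round(2))
E
```

```text
t: 15.13
position: [441.2, 189.8, 195.8]
ee_rot: [[-0.959, -0.282, 0.0], [-0.282, 0.959, 0.0], [-0.0, 0.0, -1.0]]
t: 15.55
position: [439.8, 189.6, 195.5]
ee_rot: [[-0.906, -0.279, 0.318], [-0.263, 0.96, 0.092], [-0.331, -0.001, -0.944]]
ft_force: [0.1, 0.9, -0.1]
opening: 0.004
gripper_force: 0.0
target [502.62299455 177.06481009 102.        ] tool shift to precontact [-22.7 -29.5 107. ]
fwd yaw deg 16.206005477856067 tz [ 0.31773069  0.09164634 -0.94374157]
step rotvec deg [0.76 0.   2.16] shift cm [-0.525  0.059  0.184]  contact shift cm [-1.46  0.01  0.51]
```

```bash
python3 -m creep '0 0 0 -.45 -.59 2.1 0;0 0 0 -.45 -.59 2.1 0;0 0 0 -.45 -.59 2.1 0;0 0 0 -.45 -.59 2.2 0;0 0 0 -.45 -.59 2.2 0'|head -2;python3 -m creep '0 0 0 0 0 0 0;0 0 0 0 0 0 0;0 0 0 -.3 0 .1 0;0 0 0 -.3 0 .1 0;0 0 0 -.3 0 .1 0'; python3 -m creep '0 0 0 -.3 0 .1 0;0 0 0 -.3 0 .1 0;0 0 0 0 0 0 0;0 0 0 0 0 0 0;0 0 0 0 0 0 0'
```

```text
t: 15.97
position: [502.5, 178.0, 107.6]
t: 16.38
position: [509.3, 181.4, 110.1]
ee_rot: [[-0.905, -0.28, 0.321], [-0.265, 0.96, 0.091], [-0.334, -0.003, -0.943]]
ft_force: [-0.6, -0.9, 0.8]
opening: 0.004
gripper_force: 0.0
t: 16.8
position: [514.5, 182.3, 109.0]
ee_rot: [[-0.905, -0.28, 0.32], [-0.265, 0.96, 0.09], [-0.332, -0.003, -0.943]]
ft_force: [0.2, -0.1, 0.5]
opening: 0.001
gripper_force: 0.0
```

```bash
python3 -m creep '0 0 0 .17 0 .5 0;0 0 0 -.3 0 .1 0;.76 0 2.16 -.52 .06 .18 0;.76 0 2.16 -.52 .06 .18 0;0 0 0 0 0 0 0'; python3 -m creep '.76 0 2.16 -.52 .06 .18 0;.76 0 2.16 -.52 .06 .18 0;.76 0 2.16 -.52 .06 .18 0;0 0 0 0 0 0 0;0 0 0 0 0 0 0'
python3 - <<'E'
from h import *
c=robot.read_camera("top"); H=hsv(c).astype(int)
s=robot.sense(); p=s["position"]; d=p[:2]-[573,53]; print("tool arm angle est",np.deg2rad(106.6)-np.arctan2(d[1],d[0])-np.arctan2(16.5,139))
roi=np.zeros(H.shape[:2],bool); roi[140:215,185:300]=1
for n,m in (("red",((H[...,0]<6)|(H[...,0]>174))&(H[...,1]>150)&(H[...,2]>80)),("blue",(abs(H[...,0]-112)<10)&(H[...,1]>130))):
  for ce,st,l in blobs(m&roi): print(n,ce,st,ray(c,ce,50 if n=="blue" else 115)[0].round())
E
```

```text
t: 17.22
position: [527.9, 187.6, 103.6]
ee_rot: [[-0.924, -0.202, 0.325], [-0.191, 0.979, 0.064], [-0.332, -0.003, -0.943]]
ft_force: [-2.2, -1.6, -0.5]
opening: 0.001
gripper_force: 1.1
t: 17.63
position: [543.2, 191.6, 103.6]
ee_rot: [[-0.94, -0.086, 0.331], [-0.082, 0.996, 0.025], [-0.332, -0.004, -0.943]]
ft_force: [-2.3, 0.6, -1.0]
opening: 0.006
gripper_force: 1.3
tool arm angle est -0.040591828616134085
red [201.6 179.1] [200 178   4   3  11] [564. 204. 115.]
blue [280.7 177.9] [272 175  19   7  86] [577.  -4.  50.]
blue [244.4 182.4] [239 180  12   6  59] [567.  97.  50.]
blue [222.9 185.6] [220 184   7   4  25] [559. 158.  50.]
```

```bash
cat > st.py <<'E'
from h import *
s=robot.sense(); d=s["position"][:2]-[573,53]; print("arm est",(np.deg2rad(106.6)-np.arctan2(d[1],d[0])+np.arctan2(16.5,139)).round(3),"r",np.hypot(*d).round(1),"fwd",np.degrees(np.arctan2(-s["ee_rot"][1,0],-s["ee_rot"][0,0])).round(1))
E
python3 -m creep '.76 0 2.16 -.52 .06 .18 0;.76 0 2.16 -.52 .06 .18 0;.76 0 2.16 -.52 .06 .18 0;.76 0 2.16 -.52 .06 .18 0;.76 0 2.16 -.52 .06 .18 0'; python3 st.py; python3 -m creep '.76 0 2.16 -.52 .06 .18 0;.76 0 2.16 -.52 .06 .18 0;.76 0 2.16 -.52 .06 .18 0;0 0 0 0 0 0 0;0 0 0 0 0 0 0'; python3 st.py
```

```text
t: 18.1
position: [570.3, 194.7, 103.6]
ee_rot: [[-0.937, 0.116, 0.329], [0.108, 0.993, -0.041], [-0.332, -0.003, -0.943]]
ft_force: [-4.4, 0.4, 0.3]
opening: 0.004
gripper_force: 2.2
arm est 0.389 r 141.8 fwd -6.6
t: 18.52
position: [587.5, 194.1, 103.9]
ee_rot: [[-0.917, 0.232, 0.323], [0.218, 0.973, -0.079], [-0.333, -0.002, -0.943]]
ft_force: [-2.9, 1.1, -0.6]
opening: 0.007
gripper_force: 1.6
arm est 0.51 r 141.9 fwd -13.3
```

```bash
python3 -m creep '.76 0 2.16 -.52 .06 .18 0;.76 0 2.16 -.52 .06 .18 0;.76 0 2.16 -.52 .06 .18 0;.76 0 2.16 -.52 .06 .18 0;0 0 0 0 0 0 0'; python3 st.py; python3 -m creep '.76 0 2.16 -.52 .06 .18 0;.76 0 2.16 -.52 .06 .18 0;0 0 0 0 0 0 0;0 0 0 0 0 0 0;0 0 0 0 0 0 0'; python3 st.py
python3 - <<'E'
from h import *
for n in ("top","scene"):
    c=robot.read_camera(n); H=hsv(c).astype(int); roi=np.zeros(H.shape[:2],bool)
    if n=="top": roi[130:215,185:300]=1
    else: roi[120:250,230:345]=1
    np.save(f"pics/{n}9.npy",c,allow_pickle=True)
    for k,m,z in (("red",((H[...,0]<6)|(H[...,0]>174))&(H[...,1]>150)&(H[...,2]>80),120),("blue",(abs(H[...,0]-112)<10)&(H[...,1]>130),50),("orange",(abs(H[...,0]-12)<6)&(H[...,1]>150),60)):
        for ce,st,l in blobs(m&roi): print(n,k,ce,st,ray(c,ce,z)[0].round())
E
```

```text
t: 18.93
position: [610.3, 190.2, 104.3]
ee_rot: [[-0.869, 0.387, 0.307], [0.364, 0.922, -0.131], [-0.334, -0.002, -0.943]]
ft_force: [-4.3, 1.9, -2.1]
opening: 0.005
gripper_force: 2.1
arm est 0.673 r 142.1 fwd -22.7
t: 19.35
position: [620.2, 187.1, 104.4]
ee_rot: [[-0.839, 0.457, 0.297], [0.43, 0.89, -0.154], [-0.334, -0.001, -0.943]]
ft_force: [-3.4, 4.2, -2.6]
opening: 0.006
gripper_force: 2.2
arm est 0.746 r 142.1 fwd -27.1
top red [208.7 149.2] [206 148   6   4  18] [644. 185. 120.]
top blue [242.  171.9] [233 166  19  12 100] [597. 104.  50.]
top blue [278.9 188.2] [270 183  19  11  86] [548.   2.  50.]
top orange [262.2 146.1] [260 145   6   4  12] [667.  45.  60.]
top orange [210.  147.5] [207 147   6   3   8] [668. 192.  60.]
scene red [303.8 136.2] [299 135  10   4  27] [708. 289. 120.]
scene red [299.2 163.7] [296 153   7  22  84] [615. 140. 120.]
scene blue [305.3 121.3] [296 120  23   5  73] [825. 503.  50.]
scene blue [299.2 184. ] [297 175   5  18  60] [609. 129.  50.]
scene blue [299.8 211.5] [296 206   9  13  60] [547.   0.  50.]
scene orange [327.9 191.6] [327 189   3   6  13] [665.  39.  60.]
scene orange [313.9 195.2] [310 193   8   5  26] [617.  42.  60.]
```

```bash
python3 -m creep '.3 0 .9 -.2 0 .07 0;0 0 0 0 0 0 0;0 0 0 0 0 0 0;0 0 0 0 0 0 0;0 0 0 0 0 0 0';for i in 1 2; do python3 -m creep '0 0 0 0 0 0 0;0 0 0 0 0 0 0;0 0 0 0 0 0 0;0 0 0 0 0 0 0;0 0 0 0 0 0 0'; done; python3 st.py
python3 - <<'E'
from h import *
c=robot.read_camera("top"); H=hsv(c).astype(int); roi=np.zeros(H.shape[:2],bool); roi[130:215,185:300]=1
P=[ray(c,ce,50)[0] for ce,st,l in blobs((abs(H[...,0]-112)<10)&(H[...,1]>130)&roi,30)]; print(P); d=P[0]-P[1]; print("alpha",np.deg2rad(106.6)-np.arctan2(d[1],d[0]))
roi[:]=0; roi[170:225,370:412]=1
for ce,st,l in blobs((abs(H[...,0]-28)<6)&(H[...,1]>130)&(H[...,2]>120)&roi): print("plug",ce,st,ray(c,ce,75))
E
```

```text
t: 19.87
position: [622.2, 186.2, 104.6]
ee_rot: [[-0.831, 0.472, 0.294], [0.444, 0.882, -0.158], [-0.334, -0.001, -0.942]]
ft_force: [-3.9, 3.7, -1.6]
opening: 0.005
gripper_force: 2.3
t: 20.28
position: [622.1, 186.1, 104.6]
ee_rot: [[-0.831, 0.472, 0.294], [0.444, 0.882, -0.158], [-0.334, -0.001, -0.942]]
ft_force: [-3.0, 5.1, -2.6]
opening: 0.004
gripper_force: 2.3
t: 20.7
position: [622.2, 186.2, 104.6]
ee_rot: [[-0.831, 0.472, 0.294], [0.444, 0.882, -0.158], [-0.334, -0.001, -0.942]]
ft_force: [-3.1, 3.8, -2.3]
opening: 0.001
gripper_force: 2.3
arm est 0.762 r 142.0 fwd -28.1
[array([598.27603593, 104.17086867,  50.        ]), array([547.30855123,   3.01114238,  50.        ])]
alpha 0.7564329859780647
plug [394.2 195.7] [384 185  21  22 360] [[ 512.62768764 -310.07625212   75.        ]]
```

The hold is steady: the arm is at about 0.76 rad, the pawl is back out, and the plug is in the holder.

```bash
python3 -c "
from station import robot
print(robot.sign_off())"
```

```text
the job is handed in; nothing more can be done
None
```

I handed the job in at about 21 s: by my camera measurements the plug stands upright in the holder and the fingers hold the arm at about 0.76 rad, past the click, with the pawl back out; the sign-off gave no verdict.

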